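# Pack a tube rack tight on the mixer with the block that fits

## Task

The tube rack stands loose on the mixer's platform, backed by its end stop: find out by trying which of the three packing blocks fills the gap between the rack and the grey clamp (the thickest that still slips in), and leave it standing upright on the platform in that gap, its long side along the clamp's face. Then swing the red clamp lever over towards the rack so that the sprung pad comes out and grips the block. The two blocks you do not use belong back on the bench, and the two reagent bottles must stay standing.

Things in the scene. Friction and masses are not known exactly. Their poses are not given: they have to be found in the camera images.
- clamp_pad: sprung pad with black rubber face, 49 x 20 mm, 8 to 28 mm above the platform, in the front plate of the grey clamp (92 mm wide, 34 mm high) at one end of a low white tube mixer. Origin on the middle of its face at platform level, 60 mm above the bench; x along the face, y straight out to the rack, z up. Lever open, it lies 2.5 mm behind the fixed plate; it comes out by 10.5 mm at most, with 15 to 8 N
- mixer: the mixer, fixed; origin on the bench under its middle, y from clamp to rack, clamp plate at y = -80 mm. On its platform, centred to 3 mm, a blue rack (66 mm wide, 150 mm along y, end wall 62 mm high, tubes 145 mm) backs on a fixed stop. Gap from plate to rack: 22 to 37 mm, each time different, not given. A block too thick stops on the rack's top; one with up to 7.5 mm of play can be gripped
- block_yellow: packing block: white plastic, 64 mm long (its x), 20 mm thick (its y), 58 mm high, with an upright yellow pull tab on top (28 mm along x, 12 mm along y, 58 to 102 mm above the underside), about 99 g. Origin at the centre of its underside, z up. Starts upright on the bench, the three blocks in any order
- block_green: packing block: white plastic, 64 mm long (its x), 25 mm thick (its y), 58 mm high, with an upright green pull tab on top (28 mm along x, 12 mm along y, 58 to 102 mm above the underside), about 110 g. Origin at the centre of its underside, z up. Starts upright on the bench, the three blocks in any order
- block_red: packing block: white plastic, 64 mm long (its x), 30 mm thick (its y), 58 mm high, with an upright red pull tab on top (28 mm along x, 12 mm along y, 58 to 102 mm above the underside), about 121 g. Origin at the centre of its underside, z up. Starts upright on the bench, the three blocks in any order
- clamp_lever (a joint): swing of the clamp lever about an upright pivot, rad: 0 open (start 0 to 0.05), 1.75 fully over; grows as its handle moves towards the rack (clockwise from above). A spring toggle, about 0.1 N m: held open at first, pushed past 0.3 it runs over by itself and drives the pad out until the pad meets a block (lever then at 0.8 to 1.7), else to 1.75. Swung back to 0 it draws the pad in and stays
- lever_grip (a point): point on the axis of the lever's red upright handle (15 mm thick, 44 to 77 mm above the platform, on a flat arm), 60 mm above the platform, 55 mm from the pivot. The pivot is at x 33, y -113 mm in the mixer's frame (hub up to 50 mm above the platform); from it the open lever points to the mixer's -x, leaning 1.15 rad to -y; fully over it leans 0.6 rad to +y
- stain_a: brown dropper bottle, 54 mm wide, 138 mm high, on the bench beside the mixer; leave it standing. Origin under its centre
- stain_c: white bottle with a red cap, 60 mm wide, 135 mm high, on the bench beside the mixer; leave it standing. Origin under its centre

How it is judged:
At the end, for the whole second after the job is handed in: one block stands still on the platform (underside within 5 mm of its top, leaning under 0.1 rad), centred on the pad within 20 mm, long side along it within 0.1 rad, its face on the pad, which presses it with over 1 N; the other two blocks are down on the bench (origin below 45 mm) (((contact force between block_yellow and clamp_pad above 1 N and z of block_yellow in the frame of clamp_pad between -0.005 and 0.005 m and x of block_yellow in the frame of clamp_pad between -0.02 and 0.02 m and y of block_yellow in the frame of clamp_pad between 0.006 and 0.013 m and angle between block_yellow's own z axis and vertical below 0.1 rad and angle between the x axis of block_yellow and the x axis of clamp_pad, either way round below 0.1 rad and linear speed of block_yellow below 0.02 m/s and height (world z) of each of block_green, block_red below 0.045 m) or (contact force between block_green and clamp_pad above 1 N and z of block_green in the frame of clamp_pad between -0.005 and 0.005 m and x of block_green in the frame of clamp_pad between -0.02 and 0.02 m and y of block_green in the frame of clamp_pad between 0.0085 and 0.0155 m and angle between block_green's own z axis and vertical below 0.1 rad and angle between the x axis of block_green and the x axis of clamp_pad, either way round below 0.1 rad and linear speed of block_green below 0.02 m/s and height (world z) of each of block_yellow, block_red below 0.045 m) or (contact force between block_red and clamp_pad above 1 N and z of block_red in the frame of clamp_pad between -0.005 and 0.005 m and x of block_red in the frame of clamp_pad between -0.02 and 0.02 m and y of block_red in the frame of clamp_pad between 0.011 and 0.018 m and angle between block_red's own z axis and vertical below 0.1 rad and angle between the x axis of block_red and the x axis of clamp_pad, either way round below 0.1 rad and linear speed of block_red below 0.02 m/s and height (world z) of each of block_yellow, block_green below 0.045 m))); the robot touches nothing.
It fails at once if the brown dropper bottle is knocked over (angle between stain_a's own z axis and vertical above 0.5 rad).
It fails at once if the white bottle with the red cap is knocked over (angle between stain_c's own z axis and vertical above 0.5 rad).
It also fails if it takes over 72 s, if anything falls off the work surface, if the arm or the gripper's body presses on something with over 40 N, if the wrist force passes 120 N, or if a joint passes its speed limit or range.

## Robot

A 6-joint arm with a two-finger parallel gripper is mounted at the origin on the work surface; the furniture and walls round the work are solid. World frame = base frame: x ahead of the robot, y to its left, z up, the work surface at z = 0. Lengths are in m, angles in rad, forces in N, time in s.
With the tool pointing down it reaches from about 0.3 to 0.95 m from the base axis. Payload 3.1 kg.
Tool frame: the origin (TCP) lies midway between the tips of the shut fingers; the grasp point (between the pads) lies 19 mm behind it (manip.grip_depth is the z of the grasp point in the tool frame, in m); z points along the fingers, y is the direction in which the jaws open and shut (so a half turn about z gives the same grasp; the last joint's range is limited). The gripper opens to 85 mm and grips with 20 to 120 N. Pads are 22 mm wide; open, the fingers measure 114 mm over their backs; the gripper's body (76 mm by 85 mm) begins 54 mm behind the grasp point. The pads swing forward as they close: fully open they stand 13 mm farther back than shut.
Start: joints at [-1.206, 0.308, 1.634, -0, 1.2, -0.07], TCP at [0.263, -0.567, 0.231] pointing down, gripper open.
Joint ranges: [-3.06, 3.06], [-0.79, 1.96], [0.05, 2.63], [-1.19, 4.34], [0.05, 2.64], [-2.94, 2.94]. Speed limits (rad/s): [2.79, 2.79, 3.14, 3.14, 3.14, 3.14].

## Interface

Orientations are given as [roll, pitch, yaw] about the fixed x, y, z axes, in that order (R = Rz(yaw) Ry(pitch) Rx(roll)).
In Python, from workcell import read_state, optics, order, manip gives the robot as it stands.
- The arm moves only by the shell command python3 -m creep 'ROWS' [OPENING] [FORCE]. ROWS is a JSON object of lists of equal length, an entry for each row: "travel": the shift along the tool's x, y, z in cm, a list of three; "twist": the turn about the tool's z in degrees. In form: {"travel": [[dx, dy, dz], ...], "twist": [twist, ...]}. A call has exactly 8 rows; each row shifts and turns the commanded pose from where the row before left it, along the tool's axes as they then stand; what a row does not reach is not made up. A row lasts 1/10 s, in which the tool goes at most 50 mm and 8.59 degrees, less where a joint would pass 70% of its speed; a pose out of reach is approached as far as the arm can. A call with a gripper value outside its range is refused whole. OPENING is the closure in counts, from 0 (fully open) to 255 (shut), set as the call begins (- or left out, the last holds). The fingers move at their own pace and stop on an object; FORCE is the grip in N (left out, the last holds). Time passes only in rows, so rows that do not move let the fingers close, or fill a call up. It gives the time, the measured TCP pose, the force and the opening at its end, in the units of the state.
- read_state(): the state, without advancing time (a new reading comes with each control period).
- optics.read_camera(name): name is "scene" or "top" or "wrist"; returns a dict with "img" (480x640x3 uint8, red, green, blue), "z_map" (480x640 float32, m along the optical axis (not along the pixel's ray), 0 where there is no reading), "fx", "fy", "cx", "cy" (pixels), "world_from_camera" (4x4, takes a point from camera to world coordinates). Camera axes: x right, y down, z forward; pixel columns grow to the right and rows downward; lengths in m; the calibration is good to about 2 mm. The wrist camera is an equidistant fisheye: a pixel r from the principal point sees the ray r / f radians off the axis. A picture is of the moment at which its call begins.
- order.job_done(): hands the job in, once; it reports no verdict.
Trained networks look in the newest picture that a camera, given by its name, has taken for a name from the list of things; names that differ only in an ending like _2 or _b are one class to them, and where a whole thing is asked for, a point or a joint stands for the part that bears it (a point fixed in the world has none). Each returns a list of dicts, best first, with "confidence" (0 to 1); they miss things now and then, are a little off and sometimes report something else, mostly with a low value. They report only what shows in the picture. A call takes as long as a camera call.
- optics.boxes_of(camera, thing): "point" ([column, row] in pixels, amid what is visible of it).
- optics.silhouettes(camera, thing): "mask" (480x640 bool, what is visible of it) and "point" ([column, row] in pixels, amid what is visible of it).
- optics.pinpoint(camera, thing): "point" ([column, row] in pixels: a listed point, or the origin of a listed thing).
The state is a dict: "time": time; "qpos": joint angles; "joint_velocities": joint speeds; "joint_efforts": joint torques, N m; "position": TCP position; "eef_rot": TCP orientation; "force": force on the tool from outside, world axes, zero at the start; "ft_torque": the same for the moment, N m; "gripper_width": finger opening in m.
Only numpy, scipy, OpenCV 4.12 (cv2) and the standard library are available. Lean on these libraries where they do the work, as an engineer would, in place of code of your own. Each camera call takes 0.05 s, during which the arm holds its last target.

## Working session

There is one attempt and no reset: what is moved stays moved. The work goes in short steps, Python scripts to look and compute and a shell command to move; the robot and the scene stay as the last step left them, time stands still between calls to the robot, and variables do not carry over. Pictures are saved under pics/ and viewed, and the job is handed in when it is done.

```bash
ls; mkdir -p pics
cat > h.py <<'E'
import numpy as np, cv2
from workcell import read_state, optics, order, manip
def cam(n):
    return optics.read_camera(n)
def pix2w(c,u,v,z=None):
    T=c["world_from_camera"]
    d=np.array([(u-c["cx"])/c["fx"],(v-c["cy"])/c["fy"],1.0])
    if z is None: z=c["z_map"][int(round(v)),int(round(u))]
    return (T@np.append(d*z,1))[:3]
def onplane(c,u,v,h):
    T=c["world_from_camera"]
    d=T[:3,:3]@np.array([(u-c["cx"])/c["fx"],(v-c["cy"])/c["fy"],1.0])
    o=T[:3,3]; return o+d*(h-o[2])/d[2]
def cloud(c):
    v,u=np.mgrid[0:480,0:640]; z=c["z_map"]
    P=np.stack([(u-c["cx"])/c["fx"]*z,(v-c["cy"])/c["fy"]*z,z],-1)
    T=c["world_from_camera"]; return P@T[:3,:3].T+T[:3,3]
def save(c,n): cv2.imwrite("pics/"+n,c["img"][:,:,::-1])
E
python3 - <<'E'
from h import *
print(read_state())
for n in("scene","top"):
    c=cam(n); save(c,n+"0.png"); 
    np.savez(n+"0.npz",**c)
    print(n,np.round(c["world_from_camera"],3).tolist(),c["fx"],(c["z_map"]>0).mean())
    for t in("clamp_pad","mixer","block_yellow","block_green","block_red","lever_grip","stain_a","stain_c"):
        for r in optics.pinpoint(n,t)[:2]: print(t,np.round(r["point"],1),round(r["confidence"],2))
E
```

```text
pics
{'time': 0.0, 'qpos': array([-1.20570537e+00,  3.08980993e-01,  1.63521234e+00, -5.57751952e-06,
        1.19967083e+00, -6.96796262e-02]), 'joint_velocities': array([ 9.35747057e-05, -5.45402387e-04, -6.07602288e-04,  1.38637845e-03,
       -1.04135024e-03, -1.36744741e-04]), 'joint_efforts': array([-9.45413412e-04, -4.15255344e+01, -2.76669985e+01, -3.51046594e-05,
        1.02378102e-02,  5.96021579e-06]), 'position': array([ 0.26294191, -0.56608963,  0.23004973]), 'eef_rot': array([-3.13932629e+00, -1.52969190e-04,  4.34772442e-01]), 'force': array([-0.14299224, -0.40482019,  0.04861765]), 'ft_torque': array([ 0.0031218 ,  0.02062457, -0.03796751]), 'gripper_width': 0.085110918604143}
scene [[0.935, 0.194, -0.297, 0.852], [0.354, -0.557, 0.751, -0.7], [-0.02, -0.808, -0.589, 0.608], [0.0, 0.0, 0.0, 1.0]] 437.19950498473435 0.9959212239583334
mixer [317.4 231.6] 0.66
block_yellow [313.7 333.7] 0.76
block_green [221.4 315.8] 0.63
block_red [269.7 324.4] 0.96
block_red [318.6 335.2] 0.75
lever_grip [287.3 228.3] 0.61
stain_a [374.3 303.3] 0.87
stain_c [374.3 303.3] 0.87
top [[0.022, -0.999, 0.042, 0.551], [-1.0, -0.023, -0.005, -0.036], [0.006, -0.042, -0.999, 0.936], [0.0, 0.0, 0.0, 1.0]] 463.514856097683 0.9959212239583334
block_yellow [389.2 224.5] 0.96
block_green [391.9 316.7] 0.6
block_red [388.9 272.3] 0.75
lever_grip [310.9 279.9] 0.82
stain_a [288.4 188.3] 0.93
stain_a [329.3 184. ] 0.88
stain_c [288.4 188.3] 0.93
stain_c [329.3 184. ] 0.88
```

View pics/scene0.png

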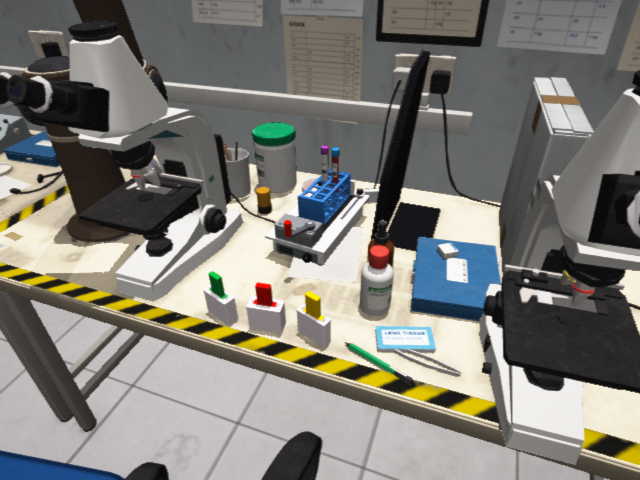

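View pics/top0.png

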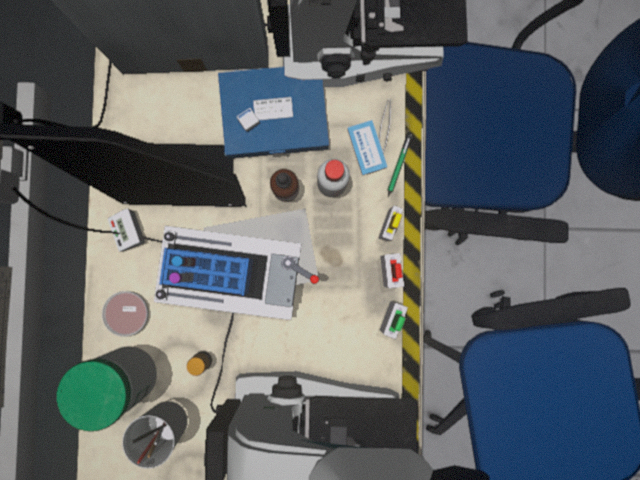

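```bash
python3 - <<'E'
from h import *
c=dict(np.load("top0.npz")); P=cloud(c)
# height map image
H=np.clip(P[...,2]/0.4*255,0,255).astype(np.uint8)
cv2.imwrite("pics/hm0.png",cv2.applyColorMap(H,cv2.COLORMAP_JET))
# microscope heights
for r in range(370,480,15): print(r,[ (round(P[r,k,0],2),round(P[r,k,1],2),round(P[r,k,2],2)) for k in (240,290,340,400)])
for n,u,v in (("brown",285,183),("white",334,170),("ytab",397,222),("rtab",397,270),("gtab",399,319),("pivot",290,264),("handle",314,279),("rack",250,270),("microB",333,65),("plat",262,290),("clampt",285,290),("mon",240,195)):
    print(n,np.round(P[v,u],4))
E
python3 - <<'E'
import cv2,numpy as np
a=cv2.imread("pics/top0.png")
cv2.imwrite("pics/crop0.png",cv2.resize(a[150:350,150:420],None,fx=2.9,fy=2.9,interpolation=cv2.INTER_CUBIC))
E
```

```text
370 [(np.float64(0.35), np.float64(0.1), np.float64(0.0)), (np.float64(0.35), np.float64(-0.0), np.float64(-0.0)), (np.float64(0.35), np.float64(-0.1), np.float64(-0.0)), (np.float64(0.35), np.float64(-0.22), np.float64(0.0))]
385 [(np.float64(0.33), np.float64(0.09), np.float64(0.04)), (np.float64(0.34), np.float64(-0.01), np.float64(0.08)), (np.float64(0.33), np.float64(-0.1), np.float64(0.03)), (np.float64(0.32), np.float64(-0.22), np.float64(0.0))]
400 [(np.float64(0.3), np.float64(0.09), np.float64(0.06)), (np.float64(0.32), np.float64(-0.01), np.float64(0.1)), (np.float64(0.34), np.float64(-0.09), np.float64(0.18)), (np.float64(0.34), np.float64(-0.19), np.float64(0.18))]
415 [(np.float64(0.32), np.float64(0.07), np.float64(0.19)), (np.float64(0.31), np.float64(-0.01), np.float64(0.16)), (np.float64(0.32), np.float64(-0.09), np.float64(0.18)), (np.float64(0.32), np.float64(-0.19), np.float64(0.18))]
430 [(np.float64(0.32), np.float64(0.06), np.float64(0.26)), (np.float64(0.31), np.float64(-0.01), np.float64(0.23)), (np.float64(0.29), np.float64(-0.09), np.float64(0.18)), (np.fl
[... 406 characters left out ...]
64(0.32), np.float64(-0.08), np.float64(0.36)), (np.float64(0.32), np.float64(-0.15), np.float64(0.37))]
475 [(np.float64(0.27), np.float64(0.05), np.float64(0.3)), (np.float64(0.28), np.float64(-0.02), np.float64(0.32)), (np.float64(0.31), np.float64(-0.08), np.float64(0.39)), (np.float64(0.32), np.float64(-0.15), np.float64(0.39))]
brown [0.7038 0.0094 0.1093]
white [ 0.724  -0.0768  0.1343]
ytab [ 0.6389 -0.1943  0.102 ]
rtab [ 0.5523 -0.1955  0.102 ]
gtab [ 0.4644 -0.2008  0.1001]
pivot [ 0.5587 -0.003   0.1073]
handle [ 0.5336 -0.0461  0.1382]
rack [0.5462 0.0712 0.0828]
microB [ 0.934  -0.0735  0.0816]
plat [0.5089 0.0506 0.0581]
clampt [0.5116 0.0054 0.0955]
mon [0.6789 0.0882 0.1177]
```

View pics/crop0.png

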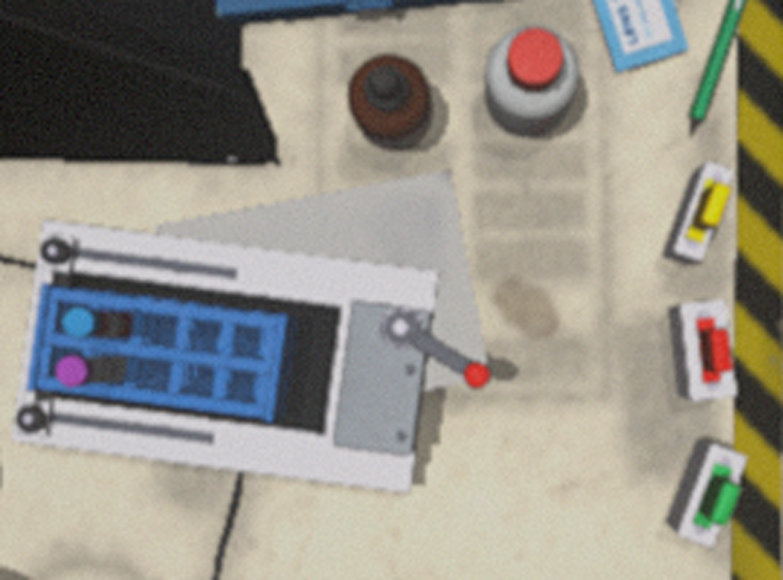

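View pics/hm0.png

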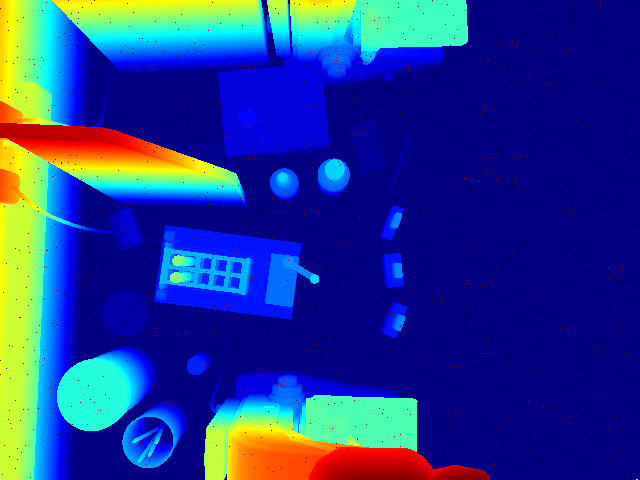

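```bash
cat > m.py <<'E'
from h import *
c=dict(np.load("top0.npz")); P=cloud(c)
def sel(x0,x1,y0,y1,z0,z1):
    m=(P[...,0]>x0)&(P[...,0]<x1)&(P[...,1]>y0)&(P[...,1]<y1)&(P[...,2]>z0)&(P[...,2]<z1)
    n,l,s,_=cv2.connectedComponentsWithStats(m.astype(np.uint8)); k=1+np.argmax(s[1:,4]); return l==k
def rect(m,name):
    q=P[m]; r=cv2.minAreaRect((q[:,:2]*1000).astype(np.float32)); print(name,m.sum(),np.round(r[0],1),np.round(r[1],1),round(r[2],2),np.round(np.median(q[:,2]),4)); return q
if __name__=="__main__":
    rect(sel(.4,.65,-.08,.05,.088,.1),"clamp")
    q=rect(sel(.4,.65,-.05,.3,.112,.13),"racktop")
    rect(sel(.4,.65,-.05,.3,.05,.068),"platform?")
    h=np.histogram(P[240:320,150:310,2],bins=40,range=(0,.2)); print(h[0])
    for n,x in(("y",.6389),("r",.5523),("g",.4644)):
        rect(sel(x-.05,x+.05,-.25,-.13,.05,.066),n+"body"); rect(sel(x-.05,x+.05,-.25,-.13,.09,.11),n+"tab")
    rect(sel(.4,.65,-.09,-.01,.125,.15),"handle")
E
python3 m.py
```

```text
clamp 1255 [530.2  12.4] [50.6 91.8] 83.76 0.0943
racktop 1797 [543.8 147.3] [151.   65.7] 84.2 0.1203
platform? 5769 [541.6 117.1] [262.4 146.2] 83.76 0.0588
[1634   41    1    0    0    0    0    0    0    0   68 3571 1513  427
   44   86   35   72 1149  443  128  169   42  731 1032   14   11    9
   16   16   13   10   18   17   15   16    5   14   17   43]
ybody 238 [ 643.4 -194. ] [20.3 64.1] 71.25 0.0582
ytab 112 [ 643.7 -194.1] [12.1 28.1] 69.95 0.1019
rbody 403 [ 552.4 -198.1] [63.6 30.5] 6.88 0.0582
rtab 114 [ 552.4 -197.9] [26.2 12.1] 7.34 0.1021
gbody 333 [ 457.8 -202.1] [25.4 63.8] 70.47 0.058
gtab 117 [ 458.3 -201.6] [11.8 28.1] 65.15 0.102
handle 72 [534.3 -46.1] [15.7 13.9] 1.23 0.136
```

```bash
cat > d.py <<'E'
import sys; from h import *
# usage: d.py x y z yawdeg  -> needed twist, and travel in tool axes after twist (cm)
s=read_state(); x,y,z,yd=map(float,sys.argv[1:5])
cur=np.degrees(s["eef_rot"][2]); p=np.array(s["position"]); w=np.radians(yd)
d=np.array([x,y,z])-p; print("t",round(s["time"],2),"pos",p.round(4),"rpy",np.degrees(s["eef_rot"]).round(2),"F",s["force"].round(1),"w",round(s["gripper_width"],4))
print("twist",round((cur-yd+180)%360-180,2),"travel",np.round(100*np.array([d[0]*np.cos(w)+d[1]*np.sin(w),d[0]*np.sin(w)-d[1]*np.cos(w),-d[2]]),2))
E
python3 -m creep '{"travel":[[0,0,0],[0,0,0],[0,0,0],[3.2,-3.2,0],[3.2,-3.2,0],[3.2,-3.2,0],[3.2,-3.2,0],[3.2,-3.2,0]],"twist":[6,6,6,0,0,0,0,0]}' 0 40
python3 d.py .5524 -.198 .20 6.9
```

```text
time: 1.7
position: [0.4037, -0.3874, 0.2315]
eef_rot: [3.141, -0.0, 0.12]
force: [1.7, -0.5, -0.8]
gripper_width: 0.0852
t 1.7 pos [ 0.4037 -0.3874  0.2315] rpy [ 1.7997e+02 -2.0000e-02  6.8800e+00] F [ 1.7 -0.5 -0.8] w 0.0852
twist -0.02 travel [ 17.04 -17.02   3.15]
```

```bash
python3 -m creep '{"travel":[[3.4,-3.4,0.6],[3.4,-3.4,0.6],[3.4,-3.4,0.6],[3.4,-3.4,0.7],[3.4,-3.4,0.6],[0,0,2],[0,0,2],[0,0,0]],"twist":[0,0,0,0,0,0,0,0]}' 
python3 d.py .5524 -.198 .070 6.9
python3 - <<'E'
from h import *
c=cam("wrist"); save(c,"w1.png")
E
```

```text
time: 2.5
position: [0.549, -0.1978, 0.1571]
eef_rot: [-3.138, 0.006, 0.122]
force: [-1.2, 0.6, 0.0]
gripper_width: 0.0857
t 2.5 pos [ 0.549  -0.1978  0.1571] rpy [-179.8     0.33    6.99] F [-1.2  0.6  0. ] w 0.0857
twist 0.09 travel [0.34 0.06 8.71]
```

View pics/w1.png

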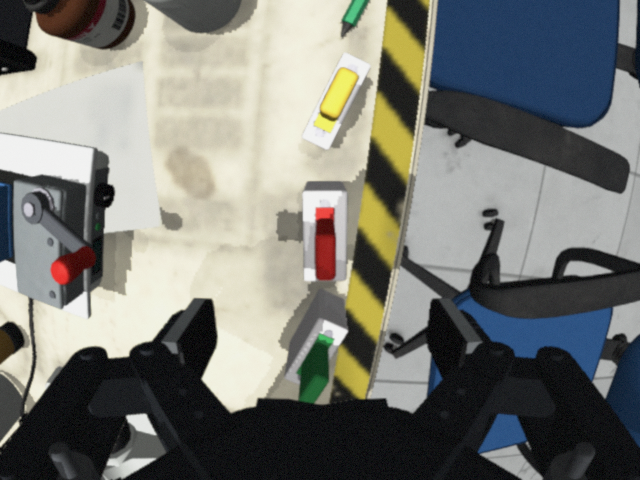

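```bash
python3 d.py .5524 -.198 .070 6.9; python3 -m creep '{"travel":[[0,0,2],[0,0,2],[0,0,2],[0,0,1.5],[0,0,0.8],[0,0,0],[0,0,0],[0,0,0]],"twist":[0,0,0,0,0,0,0,0]}' 
python3 d.py .5524 -.198 .070 6.9
```

```text
t 2.55 pos [ 0.5499 -0.1987  0.1588] rpy [-179.89    0.19    6.94] F [ 0.1 -1.1  0.6] w 0.0852
twist 0.04 travel [ 0.25 -0.04  8.88]
time: 3.35
position: [0.5521, -0.2, 0.0785]
eef_rot: [3.14, -0.002, 0.121]
force: [-0.6, 0.6, -0.1]
gripper_width: 0.0852
t 3.35 pos [ 0.5521 -0.2     0.0785] rpy [ 1.7993e+02 -1.1000e-01  6.9100e+00] F [-0.6  0.6 -0.1] w 0.0852
twist 0.01 travel [ 0.05 -0.2   0.85]
```

```bash
python3 -m creep '{"travel":[[0,-0.15,0.4],[0,0,0.4],[0,0,0],[0,0,0],[0,0,0],[0,0,0],[0,0,0],[0,0,0]],"twist":[0,0,0,0,0,0,0,0]}' 255 60
python3 d.py .5524 -.198 .070 6.9
```

```text
time: 4.15
position: [0.551, -0.1981, 0.0693]
eef_rot: [3.142, -0.0, 0.121]
force: [0.4, 0.7, -0.5]
gripper_width: 0.0111
t 4.15 pos [ 0.551  -0.1981  0.0693] rpy [180.    -0.     6.91] F [ 0.4  0.7 -0.5] w 0.0111
twist 0.01 travel [ 0.14  0.01 -0.07]
```

```bash
python3 -m creep '{"travel":[[0,0,-3],[0,0,-4],[0,0,-4],[0,0,-4],[0,0,-2],[0,0,0],[0,0,0],[0,0,0]],"twist":[0,0,0,0,0,6.5,6.5,0]}'
python3 d.py .5336 .055 .24 -6.1
```

```text
time: 4.95
position: [0.5507, -0.1979, 0.2393]
eef_rot: [-3.142, 0.0, -0.106]
force: [0.7, -0.2, -2.1]
gripper_width: 0.0115
t 4.95 pos [ 0.5507 -0.1979  0.2393] rpy [-1.80e+02  2.00e-02 -6.08e+00] F [ 0.7 -0.2 -2.1] w 0.0115
twist 0.02 travel [ -4.38 -24.97  -0.07]
```

```bash
python3 -m creep '{"travel":[[-0.6,-4,0],[-0.8,-4.5,0],[-0.8,-4.5,0],[-0.8,-4.5,0],[-0.8,-4.5,0],[-0.58,-2.97,0],[0,0,0],[0,0,0]],"twist":[0,0,0,0,0,0,0,0]}'
python3 d.py .5336 .055 .20 -6.1
python3 - <<'E'
from h import *
c=cam("top"); save(c,"t2.png"); np.savez("top2.npz",**c)
cv2.imwrite("pics/t2c.png",cv2.resize(c["img"][200:340,150:350,::-1],None,fx=4,fy=4,interpolation=cv2.INTER_CUBIC))
P=cloud(c)
import m; m.P=P
m.rect(m.sel(.4,.65,-.05,.12,.225,.255),"bodytop?")
E
```

```text
time: 5.75
position: [0.5335, 0.0552, 0.2389]
eef_rot: [3.141, 0.001, -0.103]
force: [-0.2, -0.4, -1.4]
gripper_width: 0.0112
t 5.75 pos [0.5335 0.0552 0.2389] rpy [ 1.7995e+02  3.0000e-02 -5.8700e+00] F [-0.2 -0.4 -1.4] w 0.0112
twist 0.23 travel [0.01 0.02 3.89]Traceback (most recent call last):
  File "<stdin>", line 6, in <module>
  File "m.py", line 5, in sel
    n,l,s,_=cv2.connectedComponentsWithStats(m.astype(np.uint8)); k=1+np.argmax(s[1:,4]); return l==k
                                                                      ~~~~~~~~~^^^^^^^^^
    return _wrapfunc(a, 'argmax', axis=axis, out=out, **kwds)
    return bound(*args, **kwds)
ValueError: attempt to get argmax of an empty sequence
```

View pics/t2c.png

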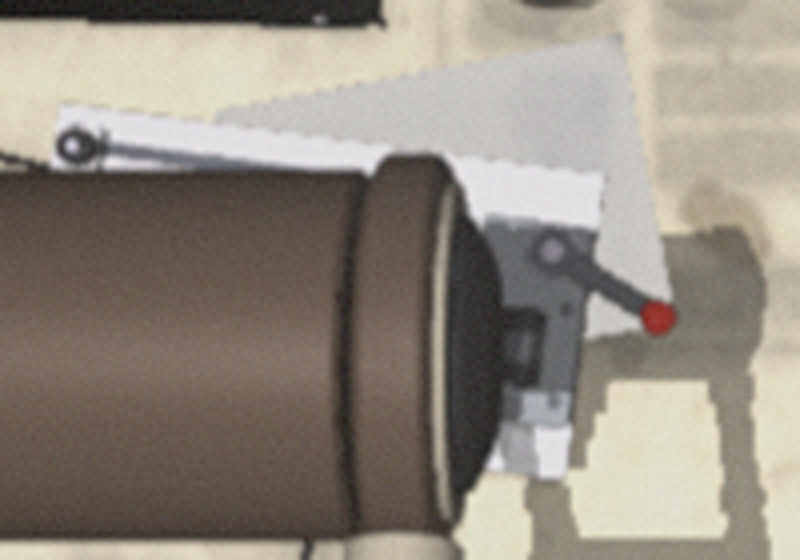

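Run:
```python
from h import *
c=cam("scene"); 
a=c["img"][150:300,210:400,::-1]
cv2.imwrite("pics/s2c.png",cv2.resize(a,None,fx=4,fy=4,interpolation=cv2.INTER_CUBIC))
c=cam("wrist"); save(c,"w2.png")
```

```text
(no output)
```

View pics/s2c.png

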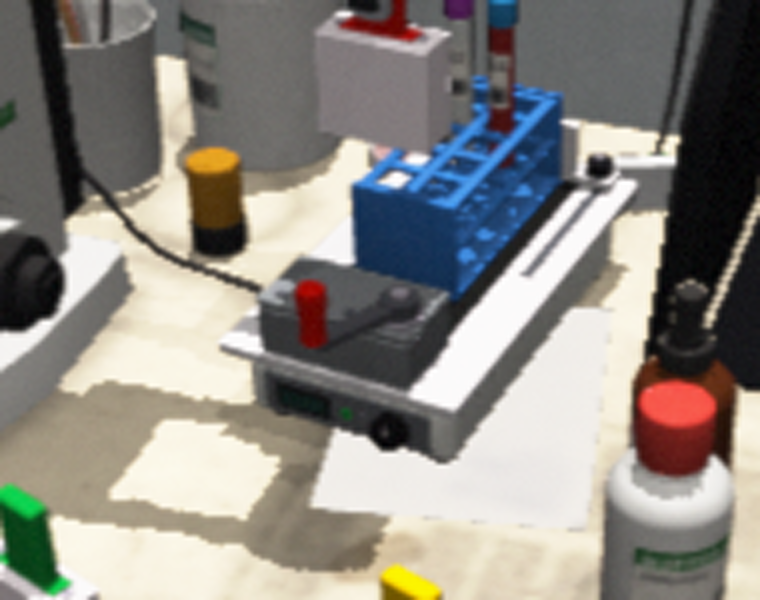

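View pics/w2.png

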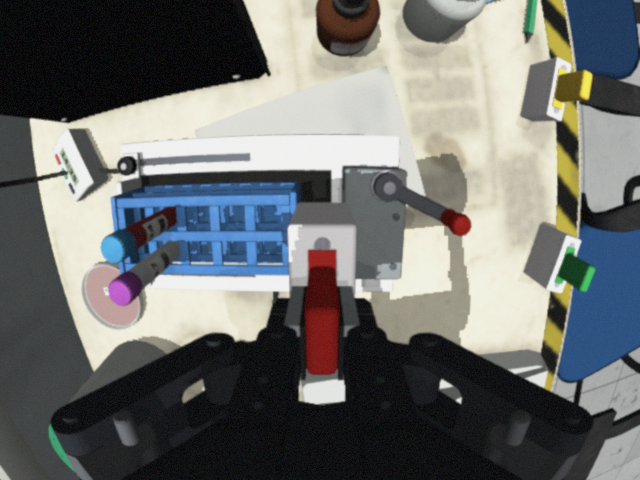

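```bash
python3 -m creep '{"travel":[[0,0,1],[0,0,1.5],[0,0,1.2],[0,0,0.5],[0,0,0],[0,0,0],[0,0,0],[0,0,0]],"twist":[0.2,0,0,0,0,0,0,0]}'
python3 d.py .5336 .055 .18 -6.1;python3 - <<'E'
from h import *
c=cam("wrist"); save(c,"w3.png")
E
```

```text
time: 6.7
position: [0.5344, 0.055, 0.198]
eef_rot: [-3.141, -0.001, -0.11]
force: [0.8, -0.1, -1.9]
gripper_width: 0.011
t 6.7 pos [0.5344 0.055  0.198 ] rpy [-1.7999e+02 -8.0000e-02 -6.2800e+00] F [ 0.8 -0.1 -1.9] w 0.011
twist -0.18 travel [-0.08  0.    1.8 ]
```

View pics/w3.png

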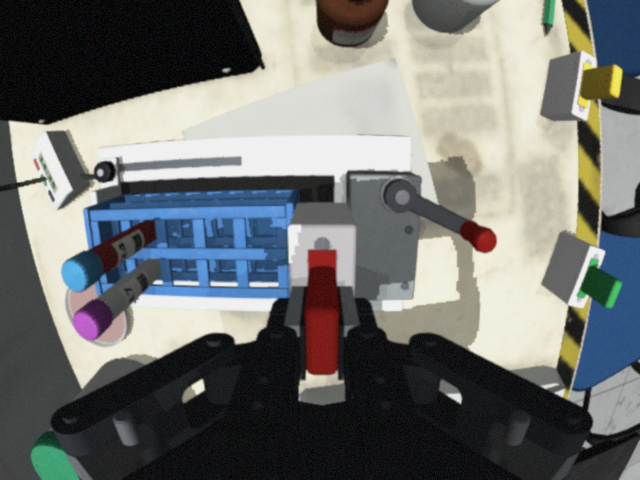

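```bash
python3 -m creep '{"travel":[[0,0,0.3],[0,0,0.3],[0,0,0.3],[0,0,0.3],[0,0,0.3],[0,0,0],[0,0,0],[0,0,0]],"twist":[0,0,0,0,0,0,0,0]}'
python3 d.py .5336 .055 .13 -6.1;python3 - <<'E'
from h import *
c=cam("scene"); 
a=c["img"][150:300,210:400,::-1]
cv2.imwrite("pics/s4c.png",cv2.resize(a,None,fx=4,fy=4,interpolation=cv2.INTER_CUBIC))
E
```

```text
time: 7.55
position: [0.534, 0.0549, 0.1824]
eef_rot: [-3.142, -0.0, -0.11]
force: [-0.9, -0.7, -0.4]
gripper_width: 0.0115
t 7.55 pos [0.534  0.0549 0.1824] rpy [-1.80e+02 -2.00e-02 -6.29e+00] F [-0.9 -0.7 -0.4] w 0.0115
twist -0.19 travel [-0.05 -0.01  5.24]
```

View pics/s4c.png

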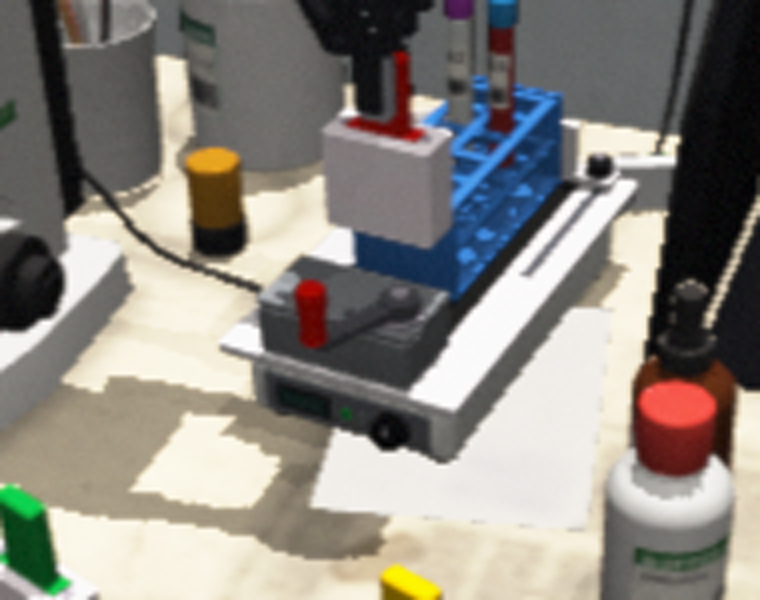

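```bash
python3 -m creep '{"travel":[[0,0,0.4],[0,0,0.4],[0,0,0.4],[0,0,0.4],[0,0,0.4],[0,0,0.4],[0,0,0],[0,0,0]],"twist":[-0.2,0,0,0,0,0,0,0]}'
python3 d.py .5336 .055 .13 -6.1
```

```text
time: 8.4
position: [0.5338, 0.0549, 0.1581]
eef_rot: [3.142, 0.0, -0.106]
force: [0.8, 0.6, -0.5]
gripper_width: 0.0111
t 8.4 pos [0.5338 0.0549 0.1581] rpy [ 1.80e+02  2.00e-02 -6.08e+00] F [ 0.8  0.6 -0.5] w 0.0111
twist 0.02 travel [-0.02 -0.01  2.81]
```

```bash
python3 -m creep '{"travel":[[0,0,0.4],[0,0,0.4],[0,0,0.4],[0,0,0.4],[0,0,0.4],[0,0,0.4],[0,0,0.3],[0,0,0]],"twist":[0,0,0,0,0,0,0,0]}'
python3 d.py .5336 .055 .13 -6.1;python3 - <<'E'
from h import *
c=cam("scene"); 
a=c["img"][150:300,210:400,::-1]
cv2.imwrite("pics/s5c.png",cv2.resize(a,None,fx=4,fy=4,interpolation=cv2.INTER_CUBIC))
c=cam("wrist"); save(c,"w5.png")
E
```

```text
time: 9.2
position: [0.5334, 0.0549, 0.1306]
eef_rot: [3.141, 0.001, -0.106]
force: [-0.5, -0.5, -1.7]
gripper_width: 0.0113
t 9.2 pos [0.5334 0.0549 0.1306] rpy [ 1.7999e+02  7.0000e-02 -6.0900e+00] F [-0.5 -0.5 -1.7] w 0.0113
twist 0.01 travel [ 0.02 -0.01  0.06]
```

View pics/s5c.png

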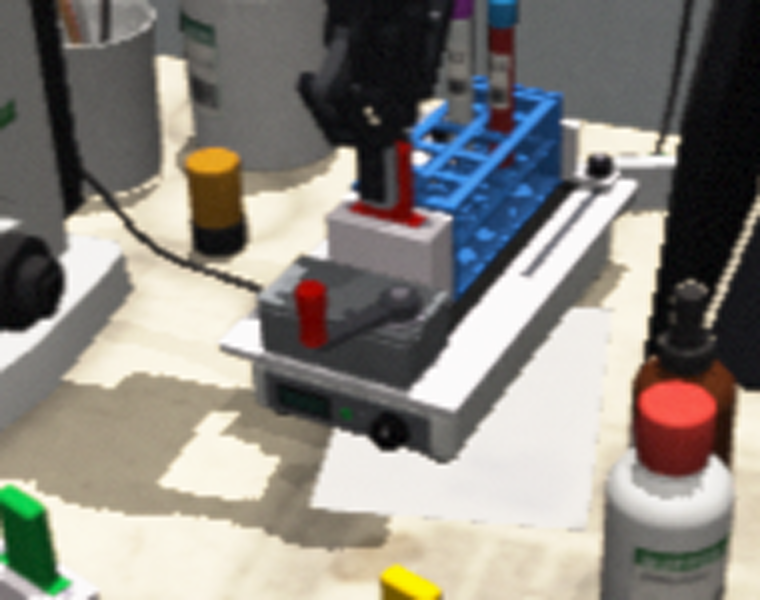

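View pics/w5.png

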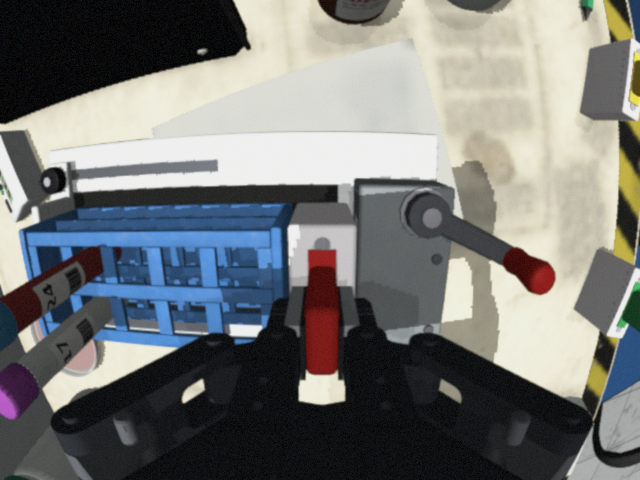

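```bash
python3 -m creep '{"travel":[[0,0,0.08],[0,0,0.07],[0,0,0],[0,0,0],[0,0,0],[0,0,0],[0,0,0],[0,0,0]],"twist":[0,0,0,0,0,0,0,0]}'
python3 d.py .5336 .055 .13 -6.1
```

```text
time: 10.1
position: [0.5339, 0.0549, 0.1298]
eef_rot: [-3.142, -0.0, -0.106]
force: [0.1, -0.7, -2.1]
gripper_width: 0.011
t 10.1 pos [0.5339 0.0549 0.1298] rpy [-180.     -0.     -6.09] F [ 0.1 -0.7 -2.1] w 0.011
twist 0.01 travel [-0.03 -0.01 -0.02]
```

```bash
python3 -m creep '{"travel":[[0,0,0.05],[0,0,0.05],[0,0,0.05],[0,0,0],[0,0,0],[0,0,0],[0,0,0],[0,0,0]],"twist":[0,0,0,0,0,0,0,0]}'
python3 d.py .5336 .055 .13 -6.1
```

```text
time: 10.9
position: [0.534, 0.0549, 0.1292]
eef_rot: [3.142, -0.0, -0.106]
force: [-2.3, -0.6, 5.6]
gripper_width: 0.0107
t 10.9 pos [0.534  0.0549 0.1292] rpy [ 1.80e+02 -1.00e-02 -6.08e+00] F [-2.3 -0.6  5.6] w 0.0107
twist 0.02 travel [-0.04 -0.01 -0.08]
```

Contact (5.6 N up). Release and retreat upward.

```bash
python3 -m creep '{"travel":[[0,0,0],[0,0,0],[0,0,0],[0,0,0],[0,0,-1],[0,0,-3],[0,0,-4],[0,0,-4]],"twist":[0,0,0,0,0,0,0,0]}' 150
python3 d.py .5336 .055 .13 -6.1;python3 - <<'E'
from h import *
c=cam("scene"); 
a=c["img"][150:300,210:400,::-1]
cv2.imwrite("pics/s6c.png",cv2.resize(a,None,fx=4,fy=4,interpolation=cv2.INTER_CUBIC))
c=cam("wrist"); save(c,"w6.png")
E
```

```text
time: 11.7
position: [0.5334, 0.0549, 0.2497]
eef_rot: [3.142, 0.001, -0.106]
force: [0.9, -0.1, -0.1]
gripper_width: 0.0353
t 11.7 pos [0.5334 0.0549 0.2497] rpy [ 1.7999e+02  5.0000e-02 -6.0900e+00] F [ 0.9 -0.1 -0.1] w 0.0353
twist 0.01 travel [ 2.000e-02 -1.000e-02  1.197e+01]
```

View pics/s6c.png

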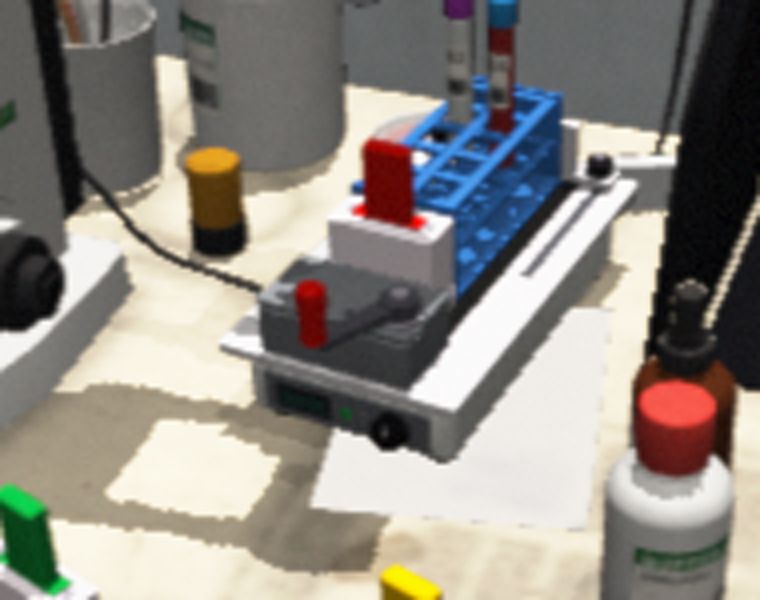

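View pics/w6.png

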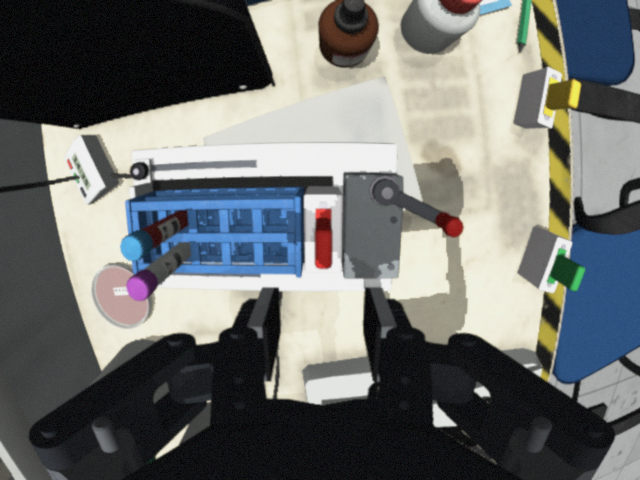

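```bash
python3 -m creep '{"travel":[[0.7,2,0],[0.7,2.2,0],[0.7,2.2,0],[0.7,2.2,0],[0.7,2.2,0],[0.6,0.6,0],[0,0,2],[0,0,1]],"twist":[0,0,0,0,0,0,0,0]}' 255
python3 d.py .562 -.062 .118 -6.1;python3 - <<'E'
from h import *
c=cam("wrist"); save(c,"w7.png")
E
```

```text
time: 12.6
position: [0.562, -0.0624, 0.217]
eef_rot: [-3.141, 0.002, -0.107]
force: [-0.1, 0.0, -0.6]
gripper_width: -0.0002
t 12.6 pos [ 0.562  -0.0624  0.217 ] rpy [-1.7996e+02  1.0000e-01 -6.1200e+00] F [-0.1  0.  -0.6] w -0.0002
twist -0.02 travel [-0.   -0.04  9.9 ]
```

View pics/w7.png

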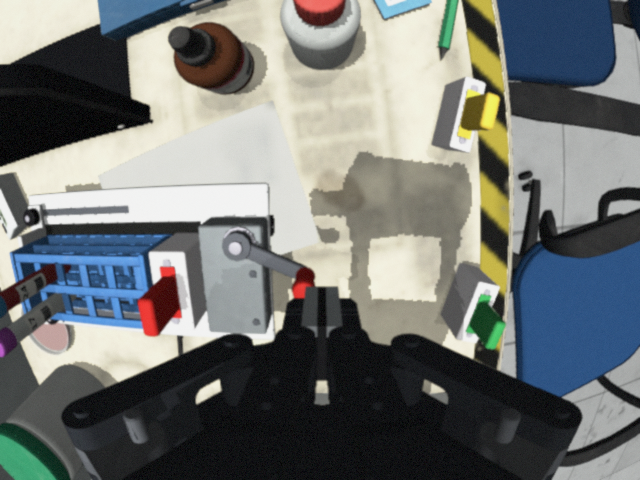

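Run:
```python
from h import *
c=cam("wrist"); T=np.linalg.inv(c["world_from_camera"])
def pr(p):
    q=(T@np.append(p,1))[:3]; r=np.hypot(q[0],q[1]); th=np.arctan2(r,q[2]); return c["cx"]+c["fx"]*th*q[0]/r, c["cy"]+c["fy"]*th*q[1]/r
print(pr([.5345,-.046,.137]),pr([.5345,-.046,.104]),pr([.562,-.062,.217]),pr([.562,-.062,.118]))
```

```text
(np.float64(300.17196196467023), np.float64(291.5776515540078)) (np.float64(302.5868802877656), np.float64(273.3554495840369)) (np.float64(319.80428538054815), np.float64(305.07068666974305)) (np.float64(320.3725784337035), np.float64(240.19491410973623))
```

```bash
python3 -m creep '{"travel":[[0,0,2],[0,0,2.5],[0,0,2.5],[0,0,2],[0,0,0.9],[0,0,0],[0,0,0],[0,0,0]],"twist":[0,0,0,0,0,0,0,0]}'
python3 d.py .562 -.062 .118 -6.1;python3 - <<'E'
from h import *
c=cam("wrist"); save(c,"w8.png")
E
```

```text
time: 13.5
position: [0.5639, -0.0629, 0.1209]
eef_rot: [3.141, -0.003, -0.106]
force: [0.5, -0.0, 0.5]
gripper_width: -0.0
t 13.5 pos [ 0.5639 -0.0629  0.1209] rpy [ 1.7999e+02 -1.7000e-01 -6.0800e+00] F [ 0.5 -0.   0.5] w -0.0
twist 0.02 travel [-0.2  -0.07  0.29]
```

View pics/w8.png

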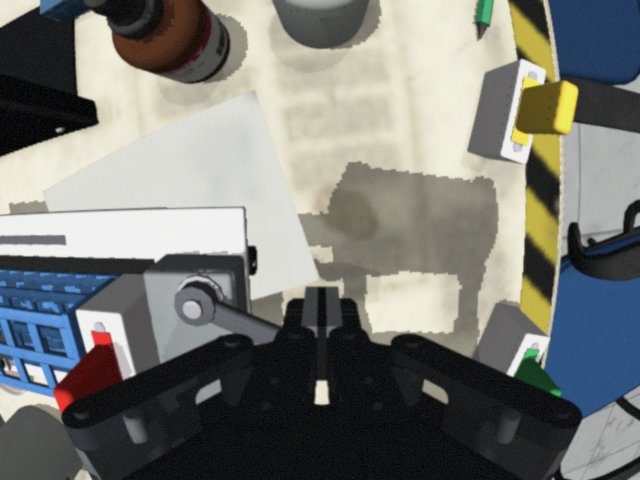

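Now push the handle along -x with some +y (tool -y).

```bash
python3 -m creep '{"travel":[[-0.7,-0.25,0],[-0.7,-0.25,0],[-0.5,-0.2,0],[-0.5,-0.2,0],[-0.5,-0.2,0],[-0.5,-0.2,0],[-0.4,-0.2,0],[0,0,0]],"twist":[0,0,0,0,0,0,0,0]}'
python3 d.py .562 -.062 .118 -6.1;python3 - <<'E'
from h import *
c=cam("scene"); 
a=c["img"][150:300,210:400,::-1]
cv2.imwrite("pics/s9c.png",cv2.resize(a,None,fx=4,fy=4,interpolation=cv2.INTER_CUBIC))
E
```

```text
time: 14.35
position: [0.5255, -0.0435, 0.119]
eef_rot: [-3.141, 0.001, -0.106]
force: [-0.1, 0.4, -1.0]
gripper_width: 0.0
t 14.35 pos [ 0.5255 -0.0435  0.119 ] rpy [-1.7999e+02  7.0000e-02 -6.0700e+00] F [-0.1  0.4 -1. ] w 0.0
twist 0.03 travel [3.83 1.45 0.1 ]
```

View pics/s9c.png

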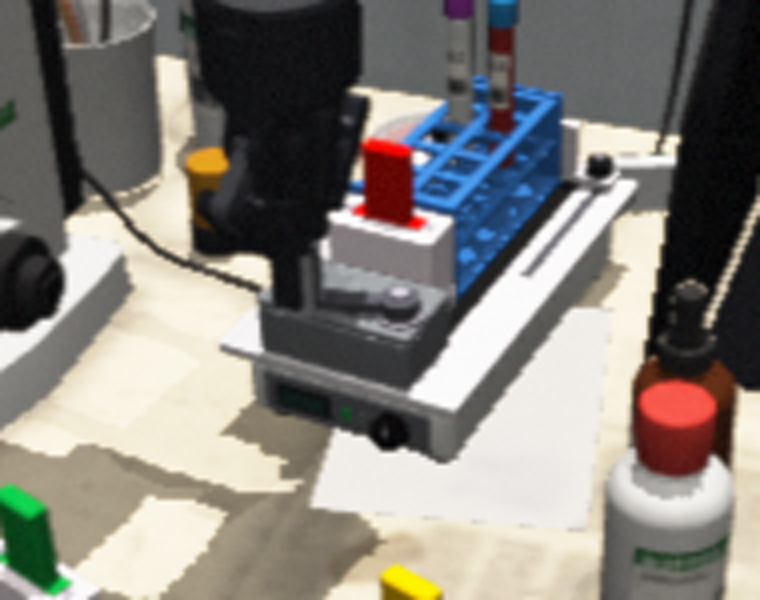

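Lever has passed toggle. Retreat upward and check.

```bash
python3 -m creep '{"travel":[[0.5,1,0],[0,0,-3],[0,0,-4],[0,0,-4],[0,3,-2],[0,4.5,0],[0,4.5,0],[0,4.5,0]],"twist":[0,0,0,0,0,0,0,0]}'
python3 -m creep '{"travel":[[0,4.5,0],[0,4.5,0],[0,4.5,0],[0,4,0],[0,0,0],[0,0,0],[0,0,0],[0,0,0]],"twist":[0,0,0,0,0,0,0,0]}'
python3 - <<'E'
from h import *
c=cam("scene"); 
cv2.imwrite("pics/s10.png",cv2.resize(c["img"][150:300,210:400,::-1],None,fx=4,fy=4,interpolation=cv2.INTER_CUBIC))
c=cam("top"); np.savez("top0.npz",**c); save(c,"t10f.png")
cv2.imwrite("pics/t10.png",cv2.resize(c["img"][200:340,150:350,::-1],None,fx=4,fy=4,interpolation=cv2.INTER_CUBIC))
E
python3 m.py
```

```text
time: 15.2
position: [0.513, -0.221, 0.2501]
eef_rot: [3.141, -0.002, -0.106]
force: [0.5, -0.5, -0.6]
gripper_width: 0.0002
time: 16.0
position: [0.4944, -0.3914, 0.2492]
eef_rot: [-3.141, 0.0, -0.105]
force: [-0.3, 0.0, 0.7]
gripper_width: -0.0002
clamp 1115 [530.6  15.3] [56.  91.8] 83.67 0.0943
racktop 2258 [542.3 132.5] [181.1  65.8] 84.25 0.12
platform? 2656 [592.6 111.3] [261.8  43.6] 83.7 0.0587
[1701   39    2    0    0    0    0    0    0    0   71 3227 1213  431
   25   83   26  129 1025  382  126  182   42 1124 1090   26   45   56
   23   21   20   26  119   20   15   13    9   11   20   41]
ybody 240 [ 643.5 -194. ] [20.2 63.5] 70.99 0.0582
ytab 112 [ 643.2 -194. ] [12.4 27.3] 72.06 0.1022Traceback (most recent call last):
  File "m.py", line 14, in <module>
    rect(sel(x-.05,x+.05,-.25,-.13,.05,.066),n+"body"); rect(sel(x-.05,x+.05,-.25,-.13,.09,.11),n+"tab")
         ~~~^^^^^^^^^^^^^^^^^^^^^^^^^^^^^^^^
  File "m.py", line 5, in sel
    n,l,s,_=cv2.connectedComponentsWithStats(m.astype(np.uint8)); k=1+np.argmax(s[1:,4]); return l==k
                                                                      ~~~~~~~~~^^^^^^^^^
    return _wrapfunc(a, 'argmax', axis=axis, out=out, **kwds)
    return bound(*args, **kwds)
ValueError: attempt to get argmax of an empty sequence
```

View pics/s10.png

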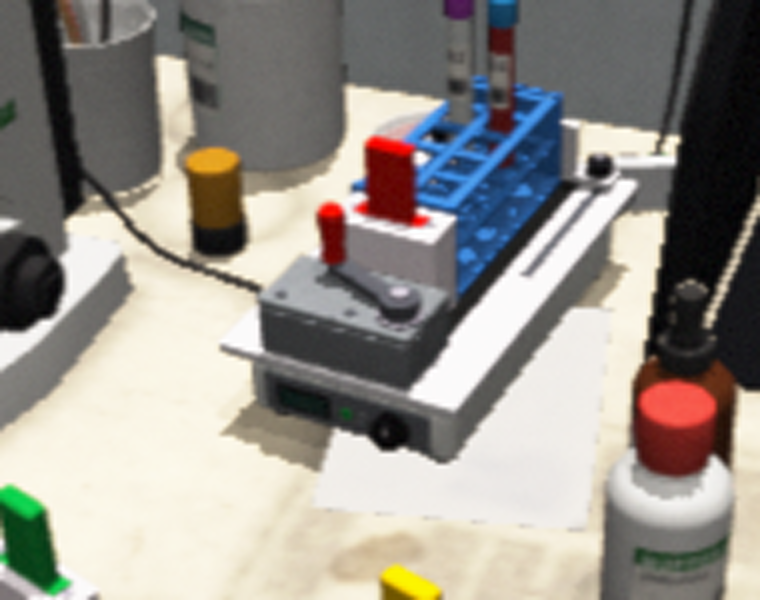

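View pics/t10.png

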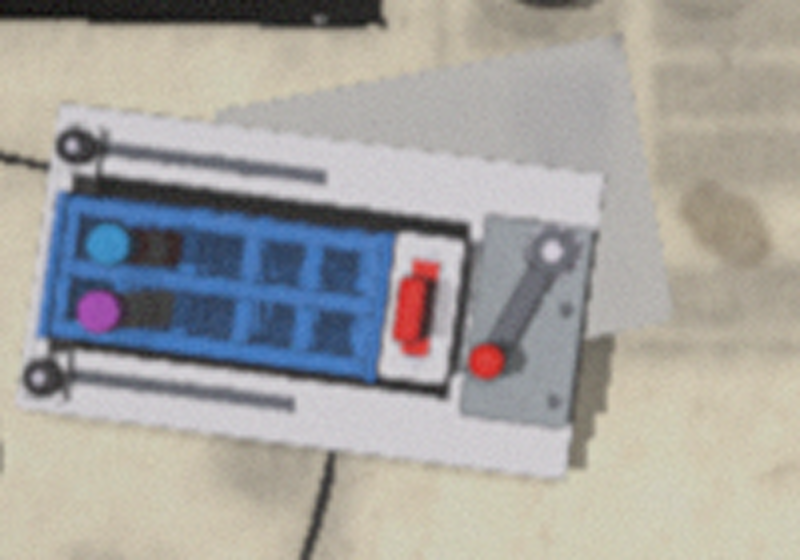

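Run:
```python
from m import *
th=np.radians(-6.1); R=np.array([[np.cos(th),-np.sin(th)],[np.sin(th),np.cos(th)]]); o=np.array([.5416,.1171])
q=P.copy(); M=(q[...,:2]-o)@R*1000
def info(n,m): a=M[m]; print(n,m.sum(),"mixer med",np.round(np.median(a,0),1),"min",np.round(np.percentile(a,2,axis=0),1),"max",np.round(np.percentile(a,98,axis=0),1),"z",np.round(np.median(P[m][:,2]),4))
x,y,z=M[...,0],M[...,1],P[...,2]
hm=(abs(x)<40)&(y>-130)&(y<-70)&(z>.128)&(z<.145); info("handle",hm)
a=np.median(M[hm],0)-[33,-113]; print("lever",1.15+np.arctan2(a[1],-a[0]), np.hypot(*a))
tm=(abs(x)<30)&(y>-75)&(y<-35)&(z>.15)&(z<.17); info("tab",tm); print(cv2.minAreaRect(M[tm].astype(np.float32)))
bm=(abs(x)<45)&(y>-82)&(y<-35)&(z>.108)&(z<.125)&(c["img"].min(-1)>130); info("block",bm); print(cv2.minAreaRect(M[bm].astype(np.float32)))
save_=None
```

```text
handle 73 mixer med [-17.9 -92.8] min [ -25.2 -100.1] max [-10.5 -85.1] z 0.1357
lever 1.5271889950948037 54.754520391298286
tab 125 mixer med [  0.4 -60.5] min [-12.2 -65.6] max [ 13.4 -54. ] z 0.1622
((0.11974334716796875, -59.80232238769531), (27.215152740478516, 12.373501777648926), 1.7137548923492432)
block 397 mixer med [  1.7 -62.8] min [-30.6 -74. ] max [ 31.  -44.8] z 0.1181
((0.23279190063476562, -59.384029388427734), (30.137990951538086, 63.26887893676758), 89.79066467285156)
```

View pics/t10f.png

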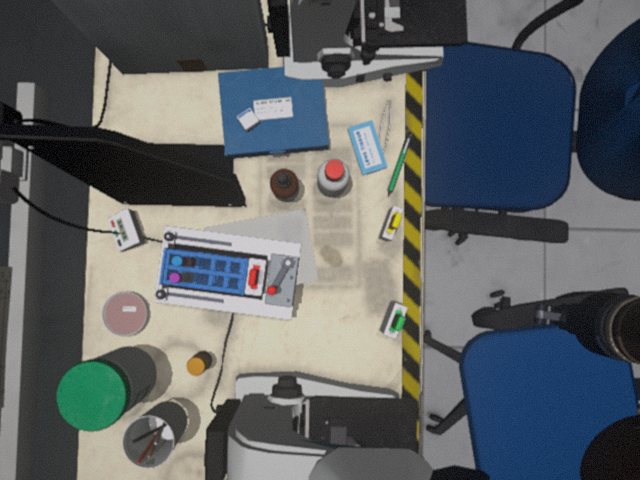

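```bash
python3 -c "
from h import *
print(order.job_done(), read_state()['time'])"
```

```text
the job is handed in; nothing more can be done
the job is handed in; nothing more can be done
```

The red 30 mm block, the thickest, now stands upright in the gap. The clamp lever is swung over and the job is handed in. About 16 s of robot time had passed at my last move.

- **Choosing the block:** I measured the gap at about 35 mm in the top camera's depth image, so I tried the red block first. It slipped in with no resistance and sat down on the platform with 5.6 N of contact. As it is the thickest and it fitted, I did not try the other two.
- **Clamping:** I pushed the lever past its toggle with the closed fingers, and it ran over by itself. It stopped at about 1.53 rad, short of the 1.75 rad end. This means the pad has met the block, although I could not measure the pad force directly.
- **Block position:** The last top view shows the block pushed flush against the rack, within 1 mm of centre on the clamp. Its top face is about 0.2° off the clamp line. The tab, a smaller patch, read 1.7° off. The height readings match an upright block on the platform.
- **Surroundings:** The yellow and green blocks stand untouched on the bench, both bottles are upright, and the arm is clear of everything.

In that last run my measuring script stopped with an error at the moved red block's old place. It had already remeasured the yellow block as unmoved. I checked the green block and the bottles only by eye in the picture.

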